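# Shut the drawers and the bin lid on the prep worktop

## Task

Close up the worktop after use: with the fingertips, push both open drawers of the small two-drawer steel box fully home, and push the raised steel lid of the white bin down until it lies shut. Only push, gently enough that nothing slams; grip and lift nothing, open nothing further, and leave the dish on the box and the jar, spice jar and pepper mill around standing where they are.

Things in the scene. Friction and masses are not known exactly. Their poses are not given: they have to be found in the camera images.
- drawer_box: low steel box with two drawers side by side, 160 mm deep (x), 190 mm wide (y), 85 mm high, fixed to the worktop. Origin: centre of its underside, on the worktop; z up. Its front is its -x side, turned roughly to the robot; the drawers slide out along -x. The front face is at x = -80 mm. Box and bin may stand either way round, left or right
- drawer_left (a joint): how far the drawer on the box's +y side (left, seen from the robot) is out, m: 0 = fully home, 0.10 = stop. Starts 0.025 to 0.06. Moves with about 1.2 N of friction plus 8 N per m/s, and stays where it is left
- drawer_right (a joint): the same for the drawer on the box's -y side (right)
- drawer_left_lip (a point): centre of the front face of that drawer's pull lip: the foremost face of the drawer, 91 mm wide and 10 mm high (z 71 to 81 mm above the worktop), facing the box's -x. The drawer's front panel below the lip stands 9 mm further back and reaches down to 14 mm above the worktop. Moves with the drawer; axes as the box's. Fully home it is at x = -95, y = +47.5, z = 76 mm in the box's frame
- drawer_right_lip (a point): centre of the front face of that drawer's pull lip: the foremost face of the drawer, 91 mm wide and 10 mm high (z 71 to 81 mm above the worktop), facing the box's -x. The drawer's front panel below the lip stands 9 mm further back and reaches down to 14 mm above the worktop. Moves with the drawer; axes as the box's. Fully home it is at x = -95, y = -47.5, z = 76 mm in the box's frame
- bin: white open-topped plastic bin, 150 mm deep (x), 170 mm wide (y), 80 mm high, fixed to the worktop, with a steel lid hinged on its far (+x) rim; a citrus press 45 mm high lies inside, below the rim, out of the way. Origin: centre of its underside; z up; its front is its -x side, turned roughly to the robot
- lid (a joint): opening angle of the lid, rad: 0 = shut, flat on the bin; grows as the front edge rises. Starts 0.6 to 1.0, stop at 1.4. Stiff hinge of about 0.16 N m: stays at any angle; 1 to 3 N at the press point moves it
- lid_hinge (a point): middle of the lid's hinge line, which runs along the bin's y; at x = +75, z = 81 mm in the bin's frame. Its axes turn with the lid: -x points from the hinge along the lid to its free edge, z is the normal of the lid's upper face
- lid_press (a point): point on the lid's upper face, 130 mm from the hinge line and midway across, 6 mm above the plane of the hinge line; moves with the lid. The lid is 178 mm wide and 6 mm thick; its free edge is 161 mm from the hinge line, with a tab 50 mm wide reaching to 168 mm. Shut, the upper face lies 87 mm above the worktop. Axes turn with the lid as lid_hinge's
- dish: square white dish with a small ring handle, 96 x 118 mm, 13 mm high, loose on top of the drawer box. Origin: centre of its underside
- spice_jar: clear spice jar with a whitish cap and brown label, 44 mm diameter, 109 mm high, loose, upright, behind the gap between the box and the bin. Origin: centre of its underside
- mill: wooden pepper mill, 58 mm diameter, 160 mm high, loose, upright, far right. Origin: centre of its underside
- jar: round jar with a red lid, 59 mm diameter, 86 mm high, loose, upright, to the left. Origin: centre of its underside
Mind the look-alikes: they are no part of the job. Leave any turquoise look-alike of the dish alone.

How it is judged:
By the outcome, as a careful person would: the job done as asked, in the order asked, and still so for the second after the job is handed in, with the robot touching nothing.
It also fails if it takes over 58 s, if anything falls off the work surface, if the arm or the gripper's body presses on something with over 40 N, if the wrist force passes 120 N, or if a joint passes its speed limit or range.

## Robot

A 6-joint arm with a two-finger parallel gripper is mounted at the origin on a cart in front of the work surface, level with it; the furniture and walls round the work are solid. World frame = base frame: x ahead of the robot, y to its left, z up, the work surface at z = 0. Lengths are in m, angles in rad, forces in N, time in s.
With the tool pointing down it reaches from about 0.4 to 0.825 m from the base axis. Payload 7 kg.
Tool frame: the origin (TCP) lies midway between the tips of the shut fingers; the grasp point (between the pads) lies hold_point_z behind it (hold_point_z is the distance from the TCP to the grasp point, in m); z points along the fingers, y is the line along which they close (so a half turn about z gives the same grasp; the last joint's range is limited). The gripper opens to 88 mm and grips with 3 to 60 N. Pads are 19 mm wide; open, the fingers measure 130 mm over their backs; the gripper's body (78 mm by 193 mm) begins 47 mm behind the grasp point.
Start: joints at [-1.021, 0.359, 0.012, 0, -1.224, -0.288], TCP at [0.175, -0.652, 0.227] pointing down, gripper open.
Joint ranges: [-3.07, 3.07], [-1.43, 2.12], [-1.02, 1.25], [-3.03, 1.67], [-3.05, -0], [-3.03, 3.03]. Speed limits (rad/s): [2.39, 2.39, 3.01, 3.14, 3.14, 3.14].

## Interface

Orientations are given as [roll, pitch, yaw] about the fixed x, y, z axes, in that order (R = Rz(yaw) Ry(pitch) Rx(roll)).
In Python, from station import * gives the robot as it stands.
- The arm moves only by the tool apply_moves, never from a script. Its argument "steps" is a list of rows, each an object with "translation": the shift along the world's x, y, z scaled (see below), a list of three; "rotation": the turn, a rotation vector about the world's x, y, z scaled (see below), a list of three. A call has exactly 10 rows; each row is the pose to reach, as a shift and turn from the pose commanded when the call began; what a row does not reach only later rows make up. The controller multiplies each number of a shift by 250 mm and each number of a turn by 30 degrees. A row lasts 1/12 s, in which the tool goes at most 41.7 mm and 7.16 degrees, less where a joint would pass 70% of its speed; a pose out of reach is approached as far as the arm can. A call with a number of a shift or a turn outside -1 to 1 is refused whole. A call with a gripper value outside its range is refused whole. "jaw" is the closure, from -1 (fully open) to 1 (shut), so that 0 is half open, set as the call begins (left out, the last holds). The fingers move at their own pace and stop on an object; "newtons" is the grip in N (left out, the last holds). Time passes only in rows, so rows that repeat a pose let the fingers close, or fill a call up. It gives the time, the measured TCP pose, the force, the opening and the grip force at its end, in the units of the state.
- get_state(): the state, without advancing time (a new reading comes with each control period).
- grab_frame(name): name is "scene" or "side" or "wrist"; returns the picture (420x560x3 uint8, blue, green, red); there is no depth.
- camera_model(name): a dict with "fx", "fy", "cx", "cy" (pixels), "xyz" and "rotation" of the camera in the world. Camera axes: x right, y down, z forward; pixel columns grow to the right and rows downward; lengths in m; the calibration is good to about 2 mm. A picture is of the moment at which its call begins: read the wrist's pose just before it. camera_model takes no time and is no camera call; for the wrist camera it gives the pose at the moment of the call.
- job_done(): hands the job in; it is judged then, once.
The state is a dict: "t": time; "q": joint angles; "qd": joint speeds; "joint_efforts": joint torques, N m; "eef_pos": TCP position; "ee_rot": TCP orientation; "force": force on the tool from outside, world axes, zero at the start; "moment": the same for the moment, N m; "width": finger opening in m; "gripper_force": force on a finger pad.
Only numpy, scipy, OpenCV 4.12 (cv2) and the standard library are available. Lean on these libraries where they do the work, as an engineer would, in place of code of your own. Each camera call takes 0.05 s, during which the arm holds its last target. There are 200 camera calls.

## Working session

There is one attempt and no reset: what is moved stays moved. The work goes in short steps, Python scripts to look and compute and a tool call to move; the robot and the scene stay as the last step left them, time stands still between calls to the robot, and variables do not carry over. Pictures are saved under pics/ and viewed, at most 10 in all, crops included, and the job is handed in when it is done.

Besides the shell and the picture viewer there is one more tool, called after "Call:" by a JSON object that holds its "op" and its "data". apply_moves: Moves the arm, as the interface text tells. Shifts and turns lie within -1 to 1; 1 stands for 250 mm of shift or 30 degrees of turn. Its arguments: {"type":"object","properties":{"steps":{"type":"array"},"jaw":{"type":"number"},"newtons":{"type":"number"}},"required":["steps"]}

```bash
mkdir -p pics
python3 - <<'E'
from station import *
import cv2,numpy as np
for n in("scene","side"):
    f=grab_frame(n);cv2.imwrite(f"pics/{n}0.png",cv2.resize(f,(784,588),interpolation=cv2.INTER_CUBIC));cv2.imwrite(f"pics/{n}_raw.png",f)
    m=camera_model(n);print(n,{k:np.round(v,4).tolist() for k,v in m.items()})
s=get_state();print(s)
E
```

```text
scene {'fx': 518.9865, 'fy': 518.9865, 'cx': 277.2862, 'cy': 206.7678, 'xyz': [-0.708, -0.6983, 0.7419], 'rotation': [-1.9919, 0.0216, -1.0818]}
side {'fx': 472.9937, 'fy': 472.9937, 'cx': 272.9193, 'cy': 209.1854, 'xyz': [0.3137, 0.9124, 0.8229], 'rotation': [-2.2412, -0.0079, -2.8763]}
{'t': 0.1, 'q': array([-1.02091205e+00,  3.59281206e-01,  1.11372023e-02, -3.14666730e-04,
       -1.22411098e+00, -2.88118318e-01]), 'qd': array([-0.00112629, -0.00131532,  0.00137778,  0.00136624,  0.00083404,
       -0.00091716]), 'joint_efforts': array([-7.52994110e-04, -5.84164560e+01,  2.93750596e+01,  7.01563686e+00,
        1.00877820e-02, -7.62223726e-05]), 'eef_pos': array([ 0.17454794, -0.65157389,  0.22573153]), 'ee_rot': array([ 3.14011006e+00, -1.30882210e-04, -2.87993373e+00]), 'force': array([ 0.74634196, -0.31406291,  0.17250901]), 'moment': array([-0.04573528, -0.00062104, -0.01846494]), 'gripper_force': 0.0, 'width': 0.08752218045100764}
```

View pics/scene0.png

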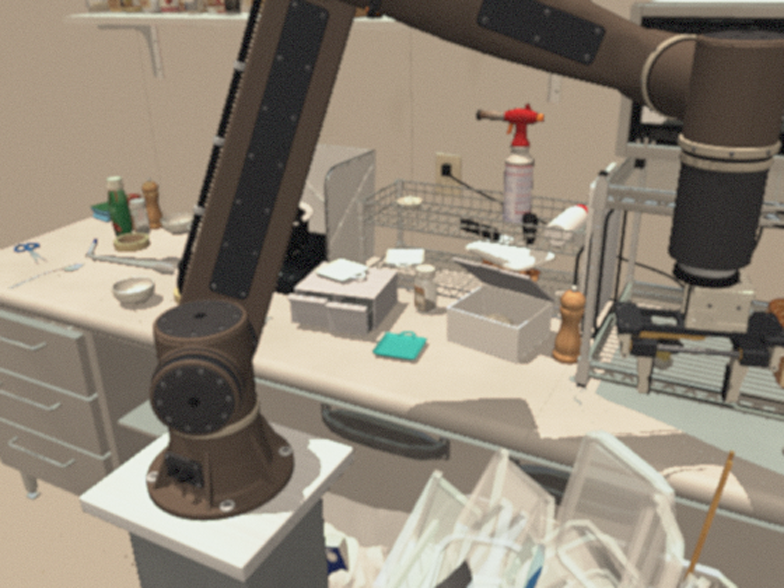

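View pics/side0.png

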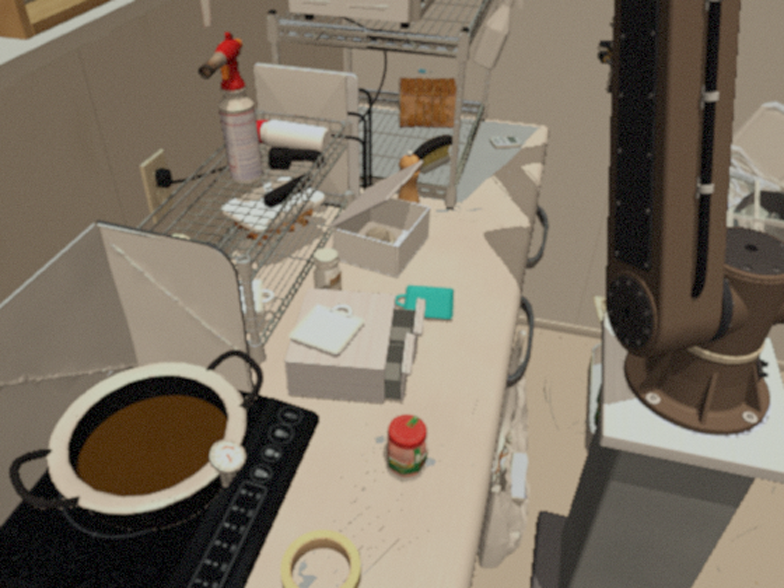

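Run:
```python
import cv2
f=cv2.imread("pics/scene_raw.png");cv2.imwrite("pics/sc.png",cv2.resize(f[170:270,200:400],None,fx=4,fy=4,interpolation=cv2.INTER_CUBIC))
f=cv2.imread("pics/side_raw.png");a=f[195:295,200:315];b=f[105:205,230:315]
import numpy as np
cv2.imwrite("pics/si.png",cv2.resize(np.hstack([a,b]),None,fx=4,fy=4,interpolation=cv2.INTER_CUBIC))
```

```text
(no output)
```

View pics/sc.png

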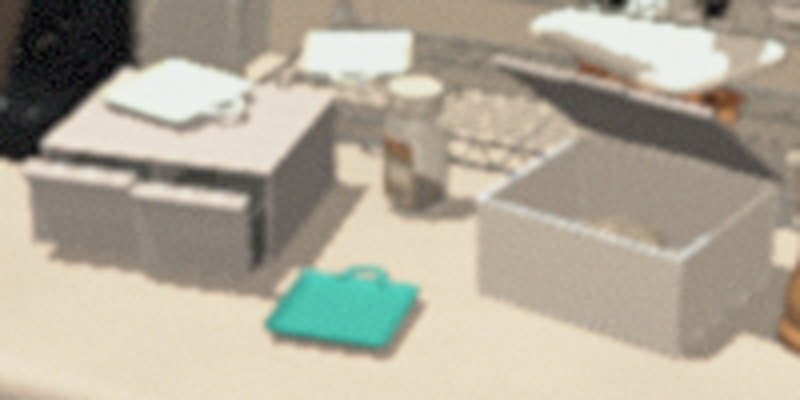

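View pics/si.png

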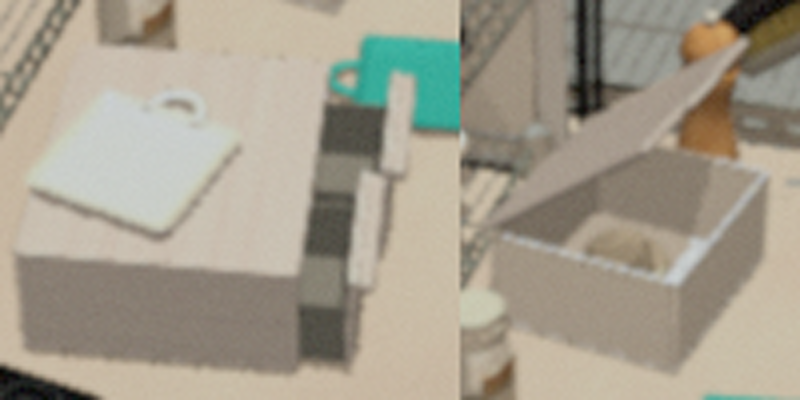

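```bash
cat > fit.py <<'E'
from station import *
import numpy as np
from scipy.optimize import least_squares
from scipy.spatial.transform import Rotation as R
C={n:camera_model(n) for n in("scene","side")}
def proj(n,P):
    c=C[n];p=R.from_euler('xyz',c["rotation"]).inv().apply(np.array(P)-c["xyz"])
    return np.array([c["fx"]*p[0]/p[2]+c["cx"],c["fy"]*p[1]/p[2]+c["cy"]])
def W(p,l):
    c,s=np.cos(p[2]),np.sin(p[2]);return [p[0]+c*l[0]-s*l[1],p[1]+s*l[0]+c*l[1],l[2]]
S=lambda u,v:("scene",200+u/4,170+v/4)
A=lambda u,v:("side",200+u/4,195+v/4)
B=lambda u,v:("side",230+(u-460)/4,105+v/4)
fl,fr,br,bl=(-.08,.095,.085),(-.08,-.095,.085),(.08,-.095,.085),(.08,.095,.085)
dl=lambda y:(lambda p:(-.095-p[3],y,.081)); dr=lambda y:(lambda p:(-.095-p[4],y,.081))
k=lambda q:(lambda p:q)
box=[(S(40,150),k(fl)),(S(268,174),k(fr)),(S(338,95),k(br)),(S(30,178),dl(.093)),(S(135,190),dl(.002)),(S(137,195),dr(-.002)),(S(247,210),dr(-.093)),
(A(298,275),k(fl)),(A(325,62),k(fr)),(A(18,253),k(bl)),(A(80,48),k(br)),(A(295,372),k((-.08,.095,0))),(A(414,75),dr(-.093)),(A(404,177),dr(-.002)),(A(382,178),dl(.002)),(A(370,290),dl(.093))]
def lid(r,y,h):
    return lambda p:(.075-r*np.cos(p[3])+h*np.sin(p[3]),y,.081+r*np.sin(p[3])+h*np.cos(p[3]))
F=(-.075,.085,.08),(-.075,-.085,.08),(.075,-.085,.08),(.075,.085,.08)
bn=[(S(480,198),k(F[0])),(S(684,256),k(F[1])),(S(480,292),k((-.075,.085,0))),(S(684,355),k((-.075,-.085,0))),(S(495,60),lid(.161,.089,3e-3)),(S(715,115),lid(.161,-.089,3e-3)),
(B(680,285),k(F[0])),(B(768,175),k(F[1])),(B(495,235),k(F[3])),(B(678,372),k((-.075,.085,0))),(B(642,148),lid(.161,.089,3e-3)),(B(745,40),lid(.161,-.089,3e-3))]
for nm,D,x0 in(("box",box,[.6,.1,0,.04,.04]),("bin",bn,[.6,-.2,0,.8])):
    f=lambda p:np.concatenate([proj(o[0],W(p,l(p)))-o[1:] for o,l in D])
    r=least_squares(f,x0,loss="soft_l1");print(nm,np.round(r.x,4));print(np.round(f(r.x).reshape(-1,2),1).tolist())
    p=r.x
    for q in([dl(.0475),dr(-.0475)] if nm=="box" else [lid(.13,0,.006),lambda p:(-.055,0,.087),lambda p:(.075,0,.081)]):print(np.round(W(p,q(p)),4))
    if nm=="box":print([np.round(W(p,(-.095,y,.076)),4).tolist() for y in(.0475,-.0475)])
E
python3 fit.py
```

```text
box [0.5917 0.1158 0.1623 0.024  0.0375]
[[0.3, -1.7], [0.4, -0.7], [-0.7, -0.6], [-2.0, -2.5], [-0.9, -2.0], [-2.0, -1.2], [-0.9, -1.3], [0.5, -0.2], [1.3, -0.6], [-1.2, -0.4], [-0.4, -1.5], [0.9, 1.8], [-0.2, -0.6], [0.3, -1.9], [-0.0, -1.5], [0.2, -1.9]]
[0.4666 0.1435 0.081 ]
[0.4686 0.0476 0.081 ]
[[0.4902, 0.1474, 0.076], [0.5056, 0.0536, 0.076]]
bin [ 0.6224 -0.2438 -0.1599  0.654 ]
[[-0.3, 0.1], [0.5, 0.7], [-0.6, 0.6], [-1.0, 1.1], [-0.3, -0.2], [0.2, -0.3], [-0.3, -0.8], [-0.2, -2.0], [-1.9, -0.8], [-0.5, 0.4], [1.2, 0.4], [0.2, -0.7]]
[ 0.5981 -0.2399  0.1649]
[ 0.5681 -0.235   0.087 ]
[ 0.6964 -0.2557  0.081 ]
```

Call:
{"op": "apply_moves", "data": {"steps": [{"translation": [0.07, 0.12, 0], "rotation": [0, 0, -0.02]}, {"translation": [0.14, 0.24, 0], "rotation": [0, 0, -0.05]}, {"translation": [0.21, 0.36, 0], "rotation": [0, 0, -0.08]}, {"translation": [0.28, 0.48, 0], "rotation": [0, 0, -0.1]}, {"translation": [0.35, 0.6, 0], "rotation": [0, 0, -0.13]}, {"translation": [0.42, 0.72, 0], "rotation": [0, 0, -0.15]}, {"translation": [0.49, 0.84, 0], "rotation": [0, 0, -0.17]}, {"translation": [0.55, 0.93, 0], "rotation": [0, 0, -0.19]}, {"translation": [0.6, 1, 0], "rotation": [0, 0, -0.19]}, {"translation": [0.6, 1, 0], "rotation": [0, 0, -0.19]}], "jaw": 1, "newtons": 10}}

```text
t: 0.93
eef_pos: [0.3262, -0.3994, 0.2267]
ee_rot: [3.141, 0.001, -2.977]
force: [0.1, -0.5, -0.2]
width: 0.0267
gripper_force: 0.0
```

Call:
{"op": "apply_moves", "data": {"steps": [{"translation": [0.04, 0.12, 0], "rotation": [0, 0, 0]}, {"translation": [0.08, 0.24, 0], "rotation": [0, 0, 0]}, {"translation": [0.12, 0.36, 0], "rotation": [0, 0, 0]}, {"translation": [0.16, 0.48, 0], "rotation": [0, 0, 0]}, {"translation": [0.2, 0.6, 0], "rotation": [0, 0, 0]}, {"translation": [0.24, 0.72, 0], "rotation": [0, 0, 0]}, {"translation": [0.28, 0.84, 0], "rotation": [0, 0, 0]}, {"translation": [0.3, 0.93, 0], "rotation": [0, 0, 0]}, {"translation": [0.3, 1, 0], "rotation": [0, 0, 0]}, {"translation": [0.3, 1, 0], "rotation": [0, 0, 0]}]}}

```text
t: 1.77
eef_pos: [0.3997, -0.1501, 0.2265]
ee_rot: [3.141, 0.0, -2.977]
force: [0.1, 0.1, -0.9]
width: 0.0001
gripper_force: 0.0
```

```bash
cat > ray.py <<'E'
import sys
from fit import *
def ray(n,u,v,z):
    c=C[n];d=R.from_euler('xyz',c["rotation"]).apply([(u-c["cx"])/c["fx"],(v-c["cy"])/c["fy"],1]);o=np.array(c["xyz"]);return np.round(o+d*(z-o[2])/d[2],3)
E
python3 - <<'E' | tail -5
from ray import *
print("mill top",ray("scene",572/1.4,292/1.4,.16),"base",ray("scene",568/1.4,360/1.4,0))
print("jar",ray("side",407/1.4,425/1.4,.086))
print("turq",ray("scene",285,246,0.013))
s=get_state();print(s["t"],s["eef_pos"],s["ee_rot"],s["force"],s["width"])
E
```

```text
[ 0.6964 -0.2557  0.081 ]
mill top [ 0.573 -0.402  0.16 ] base [ 0.594 -0.401  0.   ]
jar [0.438 0.298 0.086]
turq [ 0.482 -0.073  0.013]
1.7667 [ 0.39970185 -0.15005319  0.22650258] [ 3.14111854e+00  1.87089209e-04 -2.97715304e+00] [ 0.07514346  0.12933986 -0.9034568 ] 0.00013017827540763165
```

Call:
{"op": "apply_moves", "data": {"steps": [{"translation": [0.01, 0.1, 0], "rotation": [0, 0, 0]}, {"translation": [0.03, 0.22, 0], "rotation": [0, 0, 0]}, {"translation": [0.05, 0.34, 0], "rotation": [0, 0, 0]}, {"translation": [0.06, 0.46, 0], "rotation": [0, 0, 0]}, {"translation": [0.07, 0.58, 0], "rotation": [0, 0, 0]}, {"translation": [0.08, 0.68, -0.1], "rotation": [0, 0, 0]}, {"translation": [0.08, 0.76, -0.22], "rotation": [0, 0, 0]}, {"translation": [0.08, 0.76, -0.34], "rotation": [0, 0, 0]}, {"translation": [0.08, 0.76, -0.44], "rotation": [0, 0, 0]}, {"translation": [0.08, 0.76, -0.48], "rotation": [0, 0, 0]}]}}

```text
t: 2.6
eef_pos: [0.4177, 0.037, 0.1033]
ee_rot: [-3.14, -0.005, -2.979]
force: [-1.2, -1.1, -0.8]
width: 0.0002
gripper_force: 0.0
```

Run:
```python
from station import *
import cv2,numpy as np
f=grab_frame("side")[150:300,180:340]; g=grab_frame("wrist")
f=cv2.resize(f,(448,420),interpolation=cv2.INTER_CUBIC);g=cv2.resize(g,(350,262))
g=cv2.copyMakeBorder(g,0,158,0,0,cv2.BORDER_CONSTANT)
cv2.imwrite("pics/c1.png",np.hstack([f,g]));print(get_state()["eef_pos"])
```

```text
[0.41830809 0.03679071 0.1045913 ]
```

View pics/c1.png

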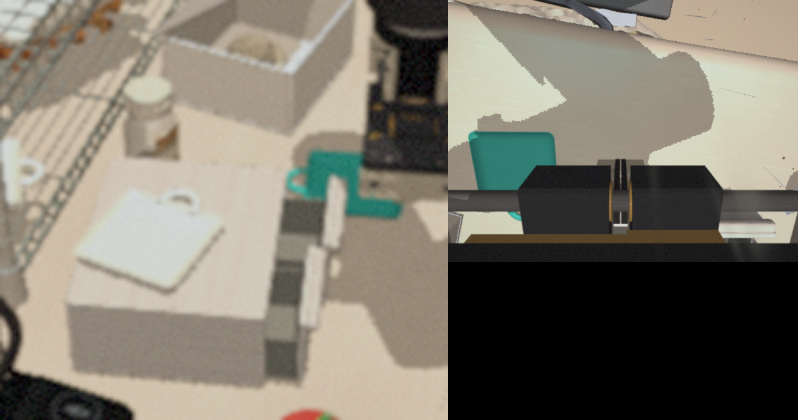

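Call:
{"op": "apply_moves", "data": {"steps": [{"translation": [0, 0, -0.08], "rotation": [0, 0, 0]}, {"translation": [0, 0, -0.16], "rotation": [0, 0, 0]}, {"translation": [0, 0, -0.19], "rotation": [0, 0, 0]}, {"translation": [0.02, 0.003, -0.19], "rotation": [0, 0, 0]}, {"translation": [0.04, 0.007, -0.19], "rotation": [0, 0, 0]}, {"translation": [0.06, 0.01, -0.19], "rotation": [0, 0, 0]}, {"translation": [0.08, 0.013, -0.19], "rotation": [0, 0, 0]}, {"translation": [0.1, 0.016, -0.19], "rotation": [0, 0, 0]}, {"translation": [0.12, 0.02, -0.19], "rotation": [0, 0, 0]}, {"translation": [0.14, 0.023, -0.19], "rotation": [0, 0, 0]}]}}

```text
t: 3.53
eef_pos: [0.4555, 0.044, 0.0594]
ee_rot: [3.141, 0.001, -2.979]
force: [0.6, -0.4, -0.7]
width: 0.0007
gripper_force: 0.0
```

Call:
{"op": "apply_moves", "data": {"steps": [{"translation": [0.01, 0.002, 0], "rotation": [0, 0, 0]}, {"translation": [0.02, 0.003, 0], "rotation": [0, 0, 0]}, {"translation": [0.03, 0.005, 0], "rotation": [0, 0, 0]}, {"translation": [0.04, 0.007, 0], "rotation": [0, 0, 0]}, {"translation": [0.05, 0.008, 0], "rotation": [0, 0, 0]}, {"translation": [0.06, 0.01, 0], "rotation": [0, 0, 0]}, {"translation": [0.07, 0.012, 0], "rotation": [0, 0, 0]}, {"translation": [0.08, 0.013, 0], "rotation": [0, 0, 0]}, {"translation": [0.08, 0.013, 0], "rotation": [0, 0, 0]}, {"translation": [0.08, 0.013, 0], "rotation": [0, 0, 0]}]}}

```text
t: 4.37
eef_pos: [0.4753, 0.0473, 0.0592]
ee_rot: [3.141, 0.001, -2.979]
force: [0.4, 0.2, 0.3]
width: 0.0005
gripper_force: 0.0
```

Call:
{"op": "apply_moves", "data": {"steps": [{"translation": [0.006, 0.001, 0], "rotation": [0, 0, 0]}, {"translation": [0.012, 0.002, 0], "rotation": [0, 0, 0]}, {"translation": [0.018, 0.003, 0], "rotation": [0, 0, 0]}, {"translation": [0.024, 0.004, 0], "rotation": [0, 0, 0]}, {"translation": [0.03, 0.005, 0], "rotation": [0, 0, 0]}, {"translation": [0.036, 0.006, 0], "rotation": [0, 0, 0]}, {"translation": [0.042, 0.007, 0], "rotation": [0, 0, 0]}, {"translation": [0.048, 0.008, 0], "rotation": [0, 0, 0]}, {"translation": [0.054, 0.009, 0], "rotation": [0, 0, 0]}, {"translation": [0.06, 0.01, 0], "rotation": [0, 0, 0]}]}}

```text
t: 5.2
eef_pos: [0.4898, 0.0495, 0.059]
ee_rot: [-3.142, -0.0, -2.979]
force: [-2.0, -0.1, 0.4]
width: 0.0006
gripper_force: 0.7
```

Run:
```python
from station import *
import cv2,numpy as np
f=grab_frame("side")[150:300,180:340]; g=grab_frame("scene")[160:270,190:310]
f=cv2.resize(f,(448,420),interpolation=cv2.INTER_CUBIC);g=cv2.resize(g,(350,321),interpolation=cv2.INTER_CUBIC)
g=cv2.copyMakeBorder(g,0,99,0,0,cv2.BORDER_CONSTANT)
cv2.imwrite("pics/c2.png",np.hstack([f,g]))
```

```text
(no output)
```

View pics/c2.png

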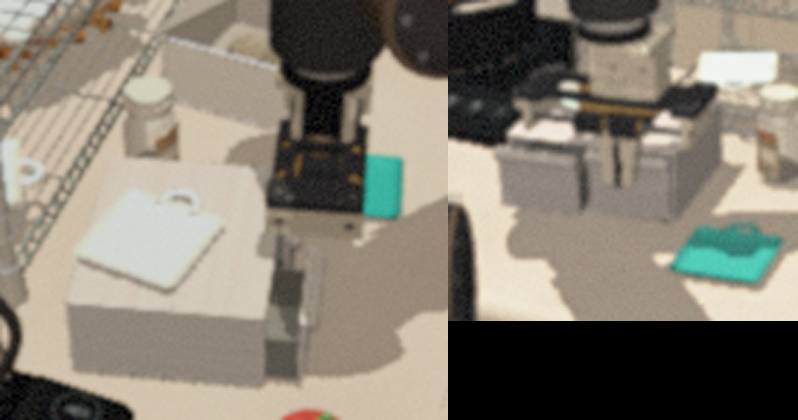

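Call:
{"op": "apply_moves", "data": {"steps": [{"translation": [0.003, 0.0005, 0], "rotation": [0, 0, 0]}, {"translation": [0.006, 0.001, 0], "rotation": [0, 0, 0]}, {"translation": [0.009, 0.0015, 0], "rotation": [0, 0, 0]}, {"translation": [0.012, 0.002, 0], "rotation": [0, 0, 0]}, {"translation": [0.015, 0.0025, 0], "rotation": [0, 0, 0]}, {"translation": [0.018, 0.003, 0], "rotation": [0, 0, 0]}, {"translation": [0.021, 0.0035, 0], "rotation": [0, 0, 0]}, {"translation": [0.024, 0.004, 0], "rotation": [0, 0, 0]}, {"translation": [0.027, 0.0045, 0], "rotation": [0, 0, 0]}, {"translation": [0.03, 0.005, 0], "rotation": [0, 0, 0]}]}}

```text
t: 6.13
eef_pos: [0.4959, 0.0504, 0.0588]
ee_rot: [-3.141, -0.002, -2.98]
force: [-8.2, 0.9, 5.0]
width: 0.0004
gripper_force: 3.8
```

Call:
{"op": "apply_moves", "data": {"steps": [{"translation": [0.001, 0, 0], "rotation": [0, 0, 0]}, {"translation": [0.002, 0, 0], "rotation": [0, 0, 0]}, {"translation": [0.003, 0, 0], "rotation": [0, 0, 0]}, {"translation": [0.004, 0, 0], "rotation": [0, 0, 0]}, {"translation": [0.004, 0, 0], "rotation": [0, 0, 0]}, {"translation": [0.004, 0, 0], "rotation": [0, 0, 0]}, {"translation": [0.004, 0, 0], "rotation": [0, 0, 0]}, {"translation": [0.004, 0, 0], "rotation": [0, 0, 0]}, {"translation": [0.004, 0, 0], "rotation": [0, 0, 0]}, {"translation": [0.004, 0, 0], "rotation": [0, 0, 0]}]}}

```text
t: 6.97
eef_pos: [0.496, 0.0502, 0.0586]
ee_rot: [-3.141, -0.004, -2.98]
force: [-9.6, 1.9, 5.3]
width: 0.0007
gripper_force: 4.4
```

Call:
{"op": "apply_moves", "data": {"steps": [{"translation": [-0.03, -0.005, 0], "rotation": [0, 0, 0]}, {"translation": [-0.09, -0.015, 0], "rotation": [0, 0, 0]}, {"translation": [-0.16, -0.026, 0], "rotation": [0, 0, 0]}, {"translation": [-0.22, -0.036, 0], "rotation": [0, 0, 0]}, {"translation": [-0.24, 0, 0], "rotation": [0, 0, 0]}, {"translation": [-0.24, 0.1, 0], "rotation": [0, 0, 0]}, {"translation": [-0.24, 0.2, 0], "rotation": [0, 0, 0]}, {"translation": [-0.24, 0.3, 0], "rotation": [0, 0, 0]}, {"translation": [-0.24, 0.35, 0], "rotation": [0, 0, 0]}, {"translation": [-0.24, 0.35, 0], "rotation": [0, 0, 0]}]}}

```text
t: 7.8
eef_pos: [0.4391, 0.1408, 0.0595]
ee_rot: [3.141, 0.002, -2.977]
force: [0.1, -0.1, -0.3]
width: 0.0005
gripper_force: 0.0
```

Call:
{"op": "apply_moves", "data": {"steps": [{"translation": [0.012, 0.002, 0], "rotation": [0, 0, 0]}, {"translation": [0.024, 0.004, 0], "rotation": [0, 0, 0]}, {"translation": [0.036, 0.006, 0], "rotation": [0, 0, 0]}, {"translation": [0.045, 0.0075, 0], "rotation": [0, 0, 0]}, {"translation": [0.054, 0.009, 0], "rotation": [0, 0, 0]}, {"translation": [0.063, 0.01, 0], "rotation": [0, 0, 0]}, {"translation": [0.072, 0.012, 0], "rotation": [0, 0, 0]}, {"translation": [0.081, 0.013, 0], "rotation": [0, 0, 0]}, {"translation": [0.09, 0.015, 0], "rotation": [0, 0, 0]}, {"translation": [0.099, 0.016, 0], "rotation": [0, 0, 0]}]}}

```text
t: 8.63
eef_pos: [0.4628, 0.142, 0.0589]
ee_rot: [-3.141, -0.001, -2.979]
force: [-2.1, -1.6, 0.1]
width: 0.0006
gripper_force: 0.7
```

Call:
{"op": "apply_moves", "data": {"steps": [{"translation": [0.005, 0.001, 0], "rotation": [0, 0, 0]}, {"translation": [0.01, 0.002, 0], "rotation": [0, 0, 0]}, {"translation": [0.015, 0.003, 0], "rotation": [0, 0, 0]}, {"translation": [0.02, 0.004, 0], "rotation": [0, 0, 0]}, {"translation": [0.025, 0.005, 0], "rotation": [0, 0, 0]}, {"translation": [0.03, 0.005, 0], "rotation": [0, 0, 0]}, {"translation": [0.034, 0.006, 0], "rotation": [0, 0, 0]}, {"translation": [0.038, 0.006, 0], "rotation": [0, 0, 0]}, {"translation": [0.042, 0.007, 0], "rotation": [0, 0, 0]}, {"translation": [0.045, 0.008, 0], "rotation": [0, 0, 0]}]}}

```text
t: 9.47
eef_pos: [0.4743, 0.1443, 0.0591]
ee_rot: [-3.142, 0.0, -2.979]
force: [-1.6, -2.4, -0.1]
width: 0.0001
gripper_force: 0.6
```

Call:
{"op": "apply_moves", "data": {"steps": [{"translation": [0.003, 0.0005, 0], "rotation": [0, 0, 0]}, {"translation": [0.006, 0.001, 0], "rotation": [0, 0, 0]}, {"translation": [0.009, 0.0015, 0], "rotation": [0, 0, 0]}, {"translation": [0.012, 0.002, 0], "rotation": [0, 0, 0]}, {"translation": [0.015, 0.0025, 0], "rotation": [0, 0, 0]}, {"translation": [0.018, 0.003, 0], "rotation": [0, 0, 0]}, {"translation": [0.02, 0.0035, 0], "rotation": [0, 0, 0]}, {"translation": [0.022, 0.004, 0], "rotation": [0, 0, 0]}, {"translation": [0.024, 0.004, 0], "rotation": [0, 0, 0]}, {"translation": [0.026, 0.004, 0], "rotation": [0, 0, 0]}]}}

```text
t: 10.3
eef_pos: [0.4808, 0.1454, 0.0591]
ee_rot: [3.141, 0.0, -2.979]
force: [-1.4, -0.4, -1.0]
width: 0.0004
gripper_force: 0.7
```

Near the predicted home (0.481) but no stop felt yet; continue slowly.

Call:
{"op": "apply_moves", "data": {"steps": [{"translation": [0.002, 0, 0], "rotation": [0, 0, 0]}, {"translation": [0.004, 0.0005, 0], "rotation": [0, 0, 0]}, {"translation": [0.006, 0.001, 0], "rotation": [0, 0, 0]}, {"translation": [0.008, 0.001, 0], "rotation": [0, 0, 0]}, {"translation": [0.01, 0.0015, 0], "rotation": [0, 0, 0]}, {"translation": [0.012, 0.002, 0], "rotation": [0, 0, 0]}, {"translation": [0.013, 0.002, 0], "rotation": [0, 0, 0]}, {"translation": [0.014, 0.002, 0], "rotation": [0, 0, 0]}, {"translation": [0.015, 0.002, 0], "rotation": [0, 0, 0]}, {"translation": [0.016, 0.002, 0], "rotation": [0, 0, 0]}]}}

```text
t: 11.13
eef_pos: [0.481, 0.1448, 0.0585]
ee_rot: [-3.141, -0.006, -2.98]
force: [-18.6, 3.5, 11.4]
width: 0.0005
gripper_force: 9.0
```

Call:
{"op": "apply_moves", "data": {"steps": [{"translation": [-0.02, -0.003, 0], "rotation": [0, 0, 0]}, {"translation": [-0.06, -0.01, 0], "rotation": [0, 0, 0]}, {"translation": [-0.12, -0.02, 0], "rotation": [0, 0, 0]}, {"translation": [-0.18, -0.03, 0.05], "rotation": [0, 0, 0]}, {"translation": [-0.22, -0.04, 0.15], "rotation": [0, 0, 0]}, {"translation": [-0.22, -0.1, 0.3], "rotation": [0, 0, 0]}, {"translation": [-0.22, -0.2, 0.45], "rotation": [0, 0, 0]}, {"translation": [-0.22, -0.32, 0.6], "rotation": [0, 0, 0]}, {"translation": [-0.22, -0.44, 0.7], "rotation": [0, 0, 0]}, {"translation": [-0.22, -0.5, 0.72], "rotation": [0, 0, 0]}]}}

```text
t: 11.97
eef_pos: [0.4311, 0.0196, 0.2438]
ee_rot: [3.141, 0.008, -2.978]
force: [1.2, 0.1, -0.5]
width: 0.0003
gripper_force: 0.0
```

Run:
```python
from station import *
import cv2,numpy as np
f=grab_frame("side")[100:300,180:340]; g=grab_frame("scene")[160:270,190:430]
f=cv2.resize(f,(320,400),interpolation=cv2.INTER_CUBIC);g=cv2.resize(g,(480,220),interpolation=cv2.INTER_CUBIC)
g=cv2.copyMakeBorder(g,0,180,0,0,cv2.BORDER_CONSTANT)
cv2.imwrite("pics/c3.png",np.hstack([f,g]))
```

```text
(no output)
```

View pics/c3.png

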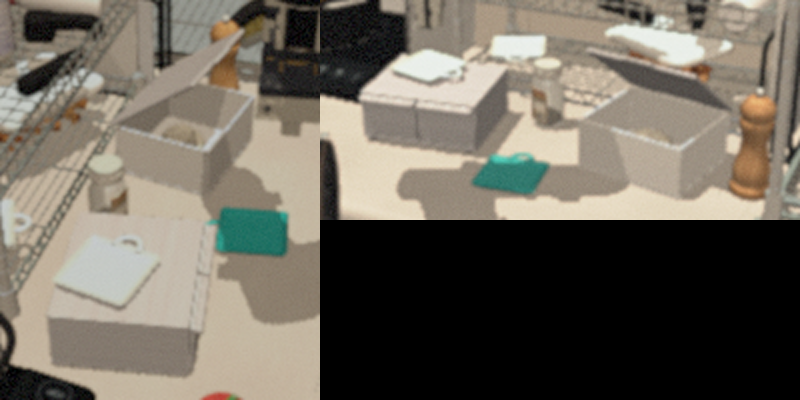

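Call:
{"op": "apply_moves", "data": {"steps": [{"translation": [0.02, -0.1, 0.0], "rotation": [0, 0, -0.07]}, {"translation": [0.06, -0.2, 0.0], "rotation": [0, 0, -0.14]}, {"translation": [0.12, -0.32, 0.0], "rotation": [0, 0, -0.21]}, {"translation": [0.18, -0.44, 0.0], "rotation": [0, 0, -0.28]}, {"translation": [0.24, -0.56, 0.0], "rotation": [0, 0, -0.35]}, {"translation": [0.32, -0.68, 0.0], "rotation": [0, 0, -0.42]}, {"translation": [0.4, -0.8, 0.0], "rotation": [0, 0, -0.49]}, {"translation": [0.46, -0.92, 0.0], "rotation": [0, 0, -0.56]}, {"translation": [0.52, -1, 0.0], "rotation": [0, 0, -0.61]}, {"translation": [0.52, -1, 0.0], "rotation": [0, 0, -0.61]}]}}

```text
t: 12.9
eef_pos: [0.5615, -0.232, 0.2369]
ee_rot: [-3.141, -0.002, 2.98]
force: [1.5, -0.6, 0.3]
width: 0.0005
gripper_force: 0.0
```

Call:
{"op": "apply_moves", "data": {"steps": [{"translation": [0.05, -0.01, 0], "rotation": [0, 0, 0]}, {"translation": [0.1, -0.02, 0], "rotation": [0, 0, 0]}, {"translation": [0.15, -0.03, 0], "rotation": [0, 0, 0]}, {"translation": [0.15, -0.03, -0.05], "rotation": [0, 0, 0]}, {"translation": [0.15, -0.03, -0.1], "rotation": [0, 0, 0]}, {"translation": [0.15, -0.03, -0.14], "rotation": [0, 0, 0]}, {"translation": [0.15, -0.03, -0.17], "rotation": [0, 0, 0]}, {"translation": [0.15, -0.03, -0.2], "rotation": [0, 0, 0]}, {"translation": [0.15, -0.03, -0.22], "rotation": [0, 0, 0]}, {"translation": [0.15, -0.03, -0.24], "rotation": [0, 0, 0]}]}}

```text
t: 13.73
eef_pos: [0.5972, -0.2366, 0.1788]
ee_rot: [-3.141, 0.0, 2.985]
force: [-0.8, -0.0, 1.3]
width: 0.0002
gripper_force: 0.0
```

Call:
{"op": "apply_moves", "data": {"steps": [{"translation": [-0.01, 0.001, -0.016], "rotation": [0, 0, 0]}, {"translation": [-0.02, 0.003, -0.032], "rotation": [0, 0, 0]}, {"translation": [-0.03, 0.004, -0.048], "rotation": [0, 0, 0]}, {"translation": [-0.038, 0.006, -0.064], "rotation": [0, 0, 0]}, {"translation": [-0.046, 0.007, -0.08], "rotation": [0, 0, 0]}, {"translation": [-0.053, 0.008, -0.096], "rotation": [0, 0, 0]}, {"translation": [-0.06, 0.01, -0.112], "rotation": [0, 0, 0]}, {"translation": [-0.067, 0.011, -0.128], "rotation": [0, 0, 0]}, {"translation": [-0.073, 0.012, -0.144], "rotation": [0, 0, 0]}, {"translation": [-0.078, 0.012, -0.16], "rotation": [0, 0, 0]}]}}

```text
t: 14.57
eef_pos: [0.5775, -0.2337, 0.1387]
ee_rot: [3.142, -0.0, 2.985]
force: [-0.6, -0.0, 1.3]
width: 0.0004
gripper_force: 0.4
```

Call:
{"op": "apply_moves", "data": {"steps": [{"translation": [-0.005, 0.001, -0.016], "rotation": [0, 0, 0]}, {"translation": [-0.01, 0.002, -0.032], "rotation": [0, 0, 0]}, {"translation": [-0.014, 0.002, -0.048], "rotation": [0, 0, 0]}, {"translation": [-0.018, 0.003, -0.064], "rotation": [0, 0, 0]}, {"translation": [-0.022, 0.003, -0.08], "rotation": [0, 0, 0]}, {"translation": [-0.025, 0.004, -0.094], "rotation": [0, 0, 0]}, {"translation": [-0.028, 0.004, -0.108], "rotation": [0, 0, 0]}, {"translation": [-0.03, 0.005, -0.12], "rotation": [0, 0, 0]}, {"translation": [-0.032, 0.005, -0.132], "rotation": [0, 0, 0]}, {"translation": [-0.034, 0.005, -0.144], "rotation": [0, 0, 0]}]}}

```text
t: 15.4
eef_pos: [0.5691, -0.2325, 0.1028]
ee_rot: [3.142, 0.0, 2.985]
force: [0.1, 0.4, 0.7]
width: 0.0001
gripper_force: 0.3
```

Call:
{"op": "apply_moves", "data": {"steps": [{"translation": [0, 0, -0.006], "rotation": [0, 0, 0]}, {"translation": [0, 0, -0.012], "rotation": [0, 0, 0]}, {"translation": [0, 0, -0.018], "rotation": [0, 0, 0]}, {"translation": [0, 0, -0.024], "rotation": [0, 0, 0]}, {"translation": [0, 0, -0.03], "rotation": [0, 0, 0]}, {"translation": [0, 0, -0.036], "rotation": [0, 0, 0]}, {"translation": [0, 0, -0.042], "rotation": [0, 0, 0]}, {"translation": [0, 0, -0.047], "rotation": [0, 0, 0]}, {"translation": [0, 0, -0.052], "rotation": [0, 0, 0]}, {"translation": [0, 0, -0.056], "rotation": [0, 0, 0]}]}}

```text
t: 16.23
eef_pos: [0.5692, -0.2325, 0.0889]
ee_rot: [3.142, -0.0, 2.984]
force: [-1.2, -0.5, 0.5]
width: 0.0006
gripper_force: 0.3
```

Call:
{"op": "apply_moves", "data": {"steps": [{"translation": [0, 0, -0.002], "rotation": [0, 0, 0]}, {"translation": [0, 0, -0.004], "rotation": [0, 0, 0]}, {"translation": [0, 0, -0.006], "rotation": [0, 0, 0]}, {"translation": [0, 0, -0.008], "rotation": [0, 0, 0]}, {"translation": [0, 0, -0.01], "rotation": [0, 0, 0]}, {"translation": [0, 0, -0.012], "rotation": [0, 0, 0]}, {"translation": [0, 0, -0.012], "rotation": [0, 0, 0]}, {"translation": [0, 0, -0.012], "rotation": [0, 0, 0]}, {"translation": [0, 0, -0.012], "rotation": [0, 0, 0]}, {"translation": [0, 0, -0.012], "rotation": [0, 0, 0]}]}}

```text
t: 17.07
eef_pos: [0.5693, -0.2325, 0.0872]
ee_rot: [-3.141, 0.001, 2.985]
force: [-2.9, 1.5, 9.8]
width: 0.0003
gripper_force: 4.4
```

Stop felt at z 0.087, exactly the shut height. Press a hair more, then lift off and check.

Call:
{"op": "apply_moves", "data": {"steps": [{"translation": [0, 0, -0.002], "rotation": [0, 0, 0]}, {"translation": [0, 0, -0.004], "rotation": [0, 0, 0]}, {"translation": [0, 0, -0.004], "rotation": [0, 0, 0]}, {"translation": [0, 0, 0.01], "rotation": [0, 0, 0]}, {"translation": [0, 0, 0.05], "rotation": [0, 0, 0]}, {"translation": [0, 0, 0.15], "rotation": [0, 0, 0]}, {"translation": [0, 0, 0.28], "rotation": [0, 0, 0]}, {"translation": [0, 0, 0.42], "rotation": [0, 0, 0]}, {"translation": [0, 0, 0.55], "rotation": [0, 0, 0]}, {"translation": [0, 0, 0.6], "rotation": [0, 0, 0]}]}}

```text
t: 17.9
eef_pos: [0.5711, -0.2333, 0.2421]
ee_rot: [-3.141, 0.007, 2.985]
force: [1.2, -0.0, 0.7]
width: 0.0001
gripper_force: 0.0
```

Call:
{"op": "apply_moves", "data": {"steps": [{"translation": [-0.05, 0.02, 0], "rotation": [0, 0, 0]}, {"translation": [-0.12, 0.05, 0], "rotation": [0, 0, 0]}, {"translation": [-0.22, 0.1, 0], "rotation": [0, 0, 0]}, {"translation": [-0.32, 0.15, 0], "rotation": [0, 0, 0]}, {"translation": [-0.4, 0.2, 0], "rotation": [0, 0, 0]}, {"translation": [-0.45, 0.25, 0], "rotation": [0, 0, 0]}, {"translation": [-0.45, 0.28, 0], "rotation": [0, 0, 0]}, {"translation": [-0.45, 0.3, 0], "rotation": [0, 0, 0]}, {"translation": [-0.45, 0.3, 0], "rotation": [0, 0, 0]}, {"translation": [-0.45, 0.3, 0], "rotation": [0, 0, 0]}]}}

```text
t: 18.73
eef_pos: [0.4575, -0.1574, 0.2362]
ee_rot: [-3.142, 0.0, 2.985]
force: [-0.9, 0.3, -0.2]
width: 0.0004
gripper_force: 0.0
```

Run:
```python
from station import *
import cv2,numpy as np
f=grab_frame("side")[100:340,180:340]; g=grab_frame("scene")[160:270,190:430]
f=cv2.resize(f,(320,480),interpolation=cv2.INTER_CUBIC);g=cv2.resize(g,(480,220),interpolation=cv2.INTER_CUBIC)
g=cv2.copyMakeBorder(g,0,260,0,0,cv2.BORDER_CONSTANT)
cv2.imwrite("pics/c4.png",np.hstack([f,g]))
```

```text
(no output)
```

View pics/c4.png

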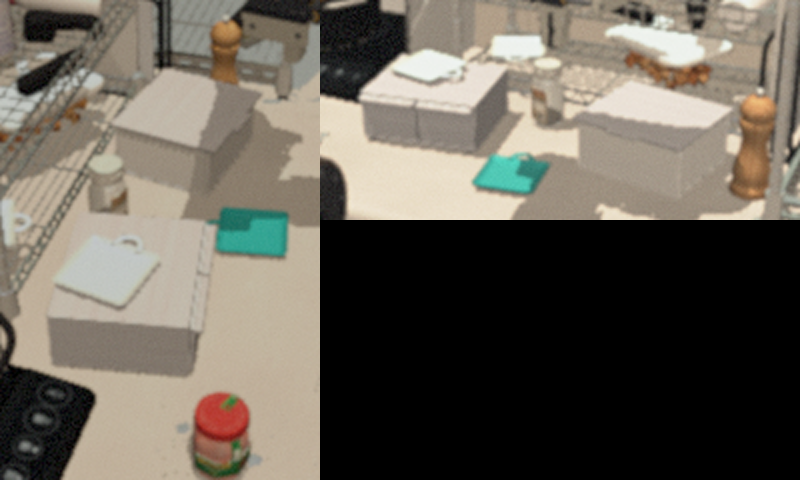

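The picture shows the lid flat on the bin, both drawers home, and the dish, jar, spice jar and mill standing where they were.

```bash
python3 -c "
from station import *
print(job_done())"
```

```text
the job is handed in; nothing more can be done
None
```

I pushed both drawers home and then the lid shut. Each was pressed to its stop with less than 20 N, and a final picture shows the dish, jar, spice jar and mill where they were. The job was handed in at about 19 s.

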